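Hold the bench extraction shutter half open

ROBOT

A 7-joint arm with a two-finger parallel gripper is mounted at the origin on the work surface. World frame = base frame: x ahead of the robot, y to its left, z up, the work surface at z = 0. Lengths are in m, angles in rad, forces in N, time in s.
With the tool pointing down it reaches from about 0.4 to 0.85 m from the base axis. Payload 10.4 kg.
Tool frame: the origin (TCP) lies at the very end of the fingers, on their centre line; the grasp point (between the pads) lies manip.hold_point_z behind it (manip.hold_point_z is the distance from the TCP to the grasp point, in m); z points along the fingers, y is the direction in which the jaws open and shut (so a half turn about z gives the same grasp; the last joint's range is limited). The gripper opens to 85 mm and grips with 20 to 120 N. Pads are 22 mm wide; open, the fingers measure 114 mm over their backs; the gripper's body (76 mm by 85 mm) begins 54 mm behind the grasp point. The pads swing forward as they close: fully open they stand 13 mm farther back than shut.
Start: joints at [-1.274, 0.332, -0.065, 1.46, 0.022, 1.35, -0.088], TCP at [0.196, 0.593, 0.231] pointing down, gripper open.
Joint ranges: [-2.6, 2.6], [-0.5, 2.12], [-1.47, 1.34], [0.16, 2.42], [-1.27, 4.41], [0.06, 2.06], [-2.6, 2.6]. Speed limits (rad/s): [2.22, 2.22, 2.79, 2.79, 3.14, 3.14, 3.14].

INTERFACE

Orientations are given as a unit quaternion [x, y, z, w].
In Python, from workcell import manip gives the robot as it stands.
- The arm moves only by the tool jog_arm, never from a script. Its arguments are lists of equal length, an entry for each row: "translation": the shift along the world's x, y, z in mm, a list of three; "turn": the turn about the world's z in degrees. In form: {"translation": [[x, y, z], ...], "turn": [turn, ...]}. A call has 1 to 12 rows; each row is the pose to reach, as a shift and turn from the pose measured when the call began; what a row does not reach only later rows make up. A row lasts 1/12 s, in which the tool goes at most 41.7 mm and 7.16 degrees, less where a joint would pass 70% of its speed; a pose out of reach is approached as far as the arm can. A call with a gripper value outside its range is refused whole. "grip" is the finger opening in mm, from 0 to 85.4, set as the call begins (left out, the last holds). The fingers move at their own pace and stop on an object; "grip_force" is the grip in N (left out, the last holds). Time passes only in rows, so rows that repeat a pose let the fingers close. It gives the time, the measured TCP pose, the force and the opening at its end, in the units of the state.
- manip.get_obs(): the state, without advancing time (a new reading comes with each control period).
- manip.camera(name): name is "side" or "top"; returns a dict with "frame" (400x640x3 uint8, red, green, blue), "mtx" (3x3 intrinsics, pixels), "pose" (4x4, takes a point from camera to world coordinates). Camera axes: x right, y down, z forward; pixel columns grow to the right and rows downward; lengths in m; the calibration is good to about 2 mm. A picture is of the moment at which its call begins. There is no depth.
- manip.hand_in(): hands the job in, once; it reports no verdict.
Trained networks look in a picture, given as the dict that the camera call returned (one of the last four; its "shot" number tells which), for a name from the list of things; names that differ only in an ending like _2 or _b are one class to them, and where a whole thing is asked for, a point or a joint stands for the part that bears it (a point fixed in the world has none). Each returns a list of dicts, best first, with "confidence" (0 to 1); they miss things now and then, are a little off and sometimes report something else, mostly with a low value. They report only what shows in the picture. A call takes as long as a camera call.
- manip.outline_of(picture, label): "mask" (400x640 bool, what is visible of it) and "extent" ([left, top, right, bottom] in pixels, round what is visible of it).
- manip.pinpoint(picture, label): "at" ([column, row] in pixels: a listed point, or the origin of a listed thing).
The state is a dict: "clock": time; "joint_pos": joint angles; "joint_velocities": joint speeds; "tau": joint torques, N m; "position": TCP position; "ee_rot": TCP orientation; "ft_force": force on the tool from outside, world axes, zero at the start; "torque": the same for the moment, N m; "grip_width": opening from 0.0 (shut) to 1.0 (fully open).
Only numpy, scipy, OpenCV 4.12 (cv2) and the standard library are available. Lean on these libraries where they do the work, as an engineer would, in place of code of your own. Each camera call takes 0.05 s, during which the arm holds its last target. There are 200 camera calls.

TASK

Flip the cam lever on the bench's extraction inlet right over to its free side, with the shutter still closed. Then slide the sprung shutter, which has an upright handle, to half of its travel so that the round port is half open, never running it wide open, and hold it there against its spring for the airflow reading: finish while still holding the shutter, with the lever left on its free side. Leave the tools and parts lying around it alone.

Things in the scene. Friction and masses are not known exactly. Their poses are not given: they have to be found in the camera images.
- gate: Extraction inlet bolted to the bench: low grey box 124 x 205 mm, top 48 mm above the bench, round 80 mm port in its top, two aluminium rails (tops at 59 mm), duct elbow on its +x side, cam lever on its -x (robot) side. Origin: on the bench under the port's centre; z up. The shutter opens along its +y, the robot's left when unturned; it may be turned up to 0.5 rad either way.
- shutter (a joint): Travel of the steel shutter plate along inlet +y, m: 0 closed, 0.04 half, 0.08 wide open. A spring pushes it shut (about 4 N at 0, 10 N at half, 16 N wide open); it snaps shut when let go. While the lever is locked it moves only 1.5 mm. Three dark notches 40 mm apart on the +x rail mark closed, half and wide open; a dark line on the shutter points to them.
- handle_mid (a point): Centre of the shutter's upright black handle: a block 44 mm wide across the slide (inlet x), 12 mm thick along it (inlet y), 48 mm tall (55 to 103 mm above the bench; this point at 79 mm). Pinch it from above, fingers closing along inlet y. Shutter closed: at inlet x +10, y +15 mm; it moves with the shutter. Axes as the inlet's.
- lever (a joint): Angle of the cam lever, rad: 0 to 0.1 locked, leaning to inlet -y about 35 degrees off vertical; upright at 0.61; 1.22 free, at its stop, leaning 35 degrees to inlet +y. It swings up and over in the inlet's y-z plane, parallel to the slide. A stiff hinge (0.2 N m) keeps it where it is left.
- lever_axle (a point): The lever's axle, a line along inlet x: 70 mm above the bench, at inlet x -95 mm, y 0 (middle of the lever's thickness). A cam disc of 26 mm radius sits round it; the bracket on its robot side (inlet x -116 to -104 mm) is 86 mm high.
- lever_knob (a point): Centre of the black ball knob (22 mm diameter) at the lever's end, 90 mm from the axle; the lever's dark steel bar is 10 mm wide across (inlet x) and 14 mm thick. Locked, the knob is at about inlet y -52 mm, 144 mm above the bench; free, at inlet y +52 mm, 144 mm above the bench.
- spray_can: Bystander: closed grey can, 56 mm diameter, 130 mm high; origin at its underside. About 0.10 m to inlet +x and 0.17 m to inlet -y of the port.
- wrench: Bystander: steel wrench lying flat beyond the inlet (about inlet x +0.19 m).
- socket: Bystander: steel socket, a 30 mm diameter ring 38 mm high, about 0.21 m to inlet +y of the port; origin at its underside.
- brake_pad: Bystander: brake pad lying flat, 50 x 110 x 16 mm, about 0.23 m to inlet -y of the port; origin at its underside.

How it is judged:
On the way, in this order (a step that is already met when the one before it is completed fails the run):
1. the cam lever is flipped over to its free side while the shutter is still closed (value of joint lever above 1 rad and value of joint shutter below 0.006 m), for 0.2 s.
2. the shutter is held by the fingers at half travel for half a second (value of joint shutter between 0.033 and 0.047 m and value of joint lever above 1 rad and contact force between the fingers and shutter above 3 N and velocity of joint shutter between -0.01 and 0.01 m/s), for 0.5 s.
At the end, for the whole second after the job is handed in: The program ends while the fingers hold the shutter: it is still, at half travel (40 mm, within 7 mm either way), the fingers bearing on the shutter with more than 3 N, the lever on its free side (beyond 1.0 rad), all through the last second (all of step 2); the arm keeps its last pose, push and grip.
It fails at once if the can is shoved away (more than 30 mm) (distance of spray_can from where it was at the start of the episode above 0.03 m).
It fails at once if the wrench is shoved away (more than 30 mm) (distance of wrench from where it was at the start of the episode above 0.03 m).
It fails at once if the socket is shoved away (more than 30 mm) (distance of socket from where it was at the start of the episode above 0.03 m).
It fails at once if the brake pad is shoved away (more than 30 mm) (distance of brake_pad from where it was at the start of the episode above 0.03 m).
It fails at once if the shutter is run wide open (beyond 70 mm of its 80 mm) (value of joint shutter above 0.07 m).
It also fails if it takes over 51 s, if anything falls off the work surface, if the arm or the gripper's body presses on something with over 40 N, if the wrist force passes 120 N, or if a joint passes its speed limit or range.

## Working session

There is one attempt and no reset: what is moved stays moved. The work goes in short steps, Python scripts to look and compute and a tool call to move; the robot and the scene stay as the last step left them, time stands still between calls to the robot, and variables do not carry over. Pictures are saved under pics/ and viewed, about 8 in all and at most 12, crops included, and the job is handed in when it is done.

Besides the shell and the picture viewer there is one more tool, called in YAML: its name, and indented under it one key for each argument. jog_arm: Moves the arm, as the interface text tells. Its arguments: {"type":"object","properties":{"translation":{"type":"array"},"turn":{"type":"array"},"grip":{"type":"number"},"grip_force":{"type":"number"}},"required":["translation","turn"]}

```bash
mkdir -p pics
cat > h.py <<'E'
import numpy as np,cv2
from workcell import manip
def proj(p,c):
    T=np.linalg.inv(c["pose"]);q=(T[:3,:3]@np.asarray(p,float).T).T+T[:3,3];u=(c["mtx"]@q.T).T
    return u[:,:2]/u[:,2:]
def onz(uv,c,z):
    d=c["pose"][:3,:3]@np.linalg.inv(c["mtx"])@np.array([uv[0],uv[1],1.]);o=c["pose"][:3,3]
    return o+d*(z-o[2])/d[2]
def save(c,n): cv2.imwrite("pics/"+n+".png",c["frame"][:,:,::-1])
E
python3 - <<'E'
from h import *
o=manip.get_obs();print({k:np.round(v,3) for k,v in o.items()},manip.hold_point_z)
Z=dict(gate=0,handle_mid=.079,lever_axle=.07,lever_knob=.144,spray_can=0,socket=0,brake_pad=0)
for n in("top","side"):
    c=manip.camera(n);save(c,n+"0");print(n,c["pose"].round(3).tolist())
    for k,z in Z.items():
        for r in manip.pinpoint(c,k)[:2]: print(k,np.round(r["at"],1),round(r["confidence"],2),onz(r["at"],c,z).round(4))
E
```

```text
{'clock': np.float64(0.0), 'joint_pos': array([-1.274,  0.333, -0.065,  1.461,  0.022,  1.35 , -0.088]), 'joint_velocities': array([-0.   ,  0.   ,  0.001,  0.001,  0.001,  0.   ,  0.   ]), 'tau': array([ 0.0000e+00, -6.2545e+01,  5.0000e-02, -3.9161e+01,  1.6000e-02,
        1.0000e-02, -0.0000e+00]), 'position': array([0.196, 0.593, 0.231]), 'ee_rot': array([ 0.159,  0.987, -0.001, -0.   ]), 'ft_force': array([-0.32 ,  0.319, -0.831]), 'torque': array([ 0.055,  0.004, -0.018]), 'grip_width': np.float64(0.996)} 0.0187
top [[-0.012, -0.997, 0.075, 0.575], [-1.0, 0.01, -0.018, 0.04], [0.017, -0.076, -0.997, 0.944], [0.0, 0.0, 0.0, 1.0]]
gate [319.4 217.6] 0.7 [0.6095 0.0234 0.    ]
handle_mid [312.4 216.3] 0.8 [0.6096 0.0399 0.079 ]
lever_axle [330.5 261.1] 0.66 [0.5126 0.0017 0.07  ]
lever_axle [373.6 150.9] 0.25 [ 0.7532 -0.097   0.07  ]
lever_knob [359.7 258.6] 0.6 [ 0.5221 -0.053   0.144 ]
spray_can [372.5 152. ] 0.93 [ 0.7648 -0.1053  0.    ]
socket [239.8 239.8] 0.7 [0.5597 0.2101 0.    ]
brake_pad [416.8 204. ] 0.72 [ 0.6392 -0.2078  0.    ]
side [[-0.852, -0.333, 0.404, 0.296], [-0.524, 0.53, -0.667, 0.606], [0.008, -0.78, -0.626, 0.644], [0.0, 0.0, 0.0, 1.0]]
gate [334.3 241.5] 0.58 [0.5974 0.0267 0.    ]
handle_mid [323.8 215.4] 0.64 [0.6204 0.039  0.079 ]
lever_axle [372.8 224.7] 0.68 [ 5.188e-01 -3.000e-04  7.000e-02]
lever_knob [380.5 186.8] 0.93 [ 0.5278 -0.0412  0.144 ]
spray_can [305.9 187.7] 0.77 [ 0.767  -0.1141  0.    ]
spray_can [362.3 186.7] 0.67 [ 0.6375 -0.201   0.    ]
socket [299.6 303.3] 0.57 [0.5701 0.2143 0.    ]
socket [247.7 233. ] 0.33 [0.7868 0.1114 0.    ]
brake_pad [360.7 184.7] 0.67 [ 0.6455 -0.207   0.    ]
```

View pics/top0.png

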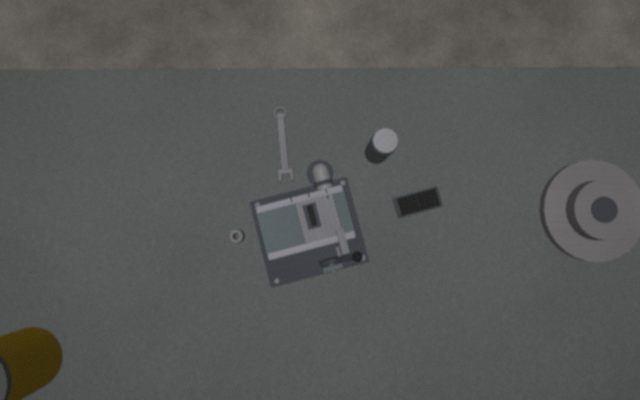

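View pics/side0.png

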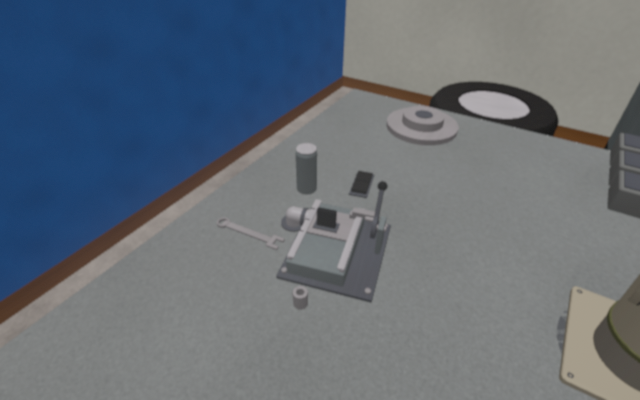

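```bash
cat > fit.py <<'E'
from h import *
from scipy.optimize import least_squares
def W(p,x,y,a):
    p=np.asarray(p,float);c,s=np.cos(a),np.sin(a)
    return np.c_[x+c*p[:,0]-s*p[:,1],y+s*p[:,0]+c*p[:,1],p[:,2]]
P=dict(gate=(0,0,0),handle_mid=(.010,.015,.079),lever_axle=(-.095,0,.07),lever_knob=(-.095,-.052,.144))
E
python3 - <<'E'
from fit import *
cs={};D=[]
for n in("top","side"):
    c=cs[n]=manip.camera(n)
    for k in P:
        for r in manip.pinpoint(c,k)[:1]: D.append((n,k,r["at"],r["confidence"]))
def f(q): return np.concatenate([(proj(W([P[k]],*q),cs[n])[0]-a) for n,k,a,_ in D])
r=least_squares(f,[.61,.025,.25],loss="soft_l1");print(r.x.round(4));print([(d[0],d[1]) for d in D],f(r.x).reshape(-1,2).round(1).tolist())
ax=np.array([[x,y,.048] for x in(-.062,.062) for y in(-.1025,.1025)])
out=[]
for n,(u,v,w,h) in dict(top=(230,150,160,150),side=(260,160,160,150)).items():
    c=cs[n];im=cv2.resize(c["frame"][v:v+h,u:u+w,::-1],None,fx=4,fy=4,interpolation=cv2.INTER_CUBIC)
    im=cv2.convertScaleAbs(im,alpha=1.7)
    for p in np.r_[proj(W(ax,*r.x),c),proj(W(list(P.values()),*r.x),c)]: cv2.circle(im,tuple(int(t) for t in (p-[u,v])*4+2),3,(0,0,255),1)
    out.append(im)
cv2.imwrite("pics/z0.png",cv2.resize(np.hstack(out),None,fx=.625,fy=.625)); cv2.imwrite("pics/z0t.png",out[0]);cv2.imwrite("pics/z0s.png",out[1])
E
```

```text
[0.6049 0.0211 0.233 ]
[('top', 'gate'), ('top', 'handle_mid'), ('top', 'lever_axle'), ('top', 'lever_knob'), ('side', 'gate'), ('side', 'lever_axle'), ('side', 'lever_knob')] [[-2.3, 0.1], [-0.2, -0.7], [-0.6, -0.7], [-0.6, -0.4], [0.8, -1.1], [2.3, -1.9], [2.8, -0.3]]
```

View pics/z0t.png

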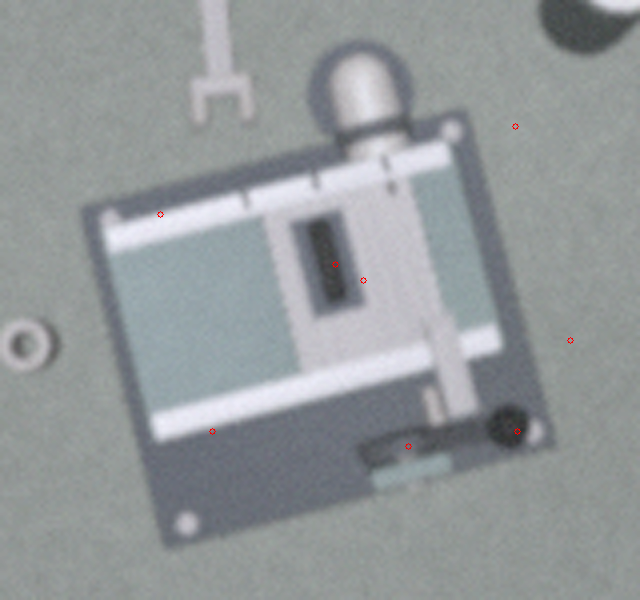

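View pics/z0s.png

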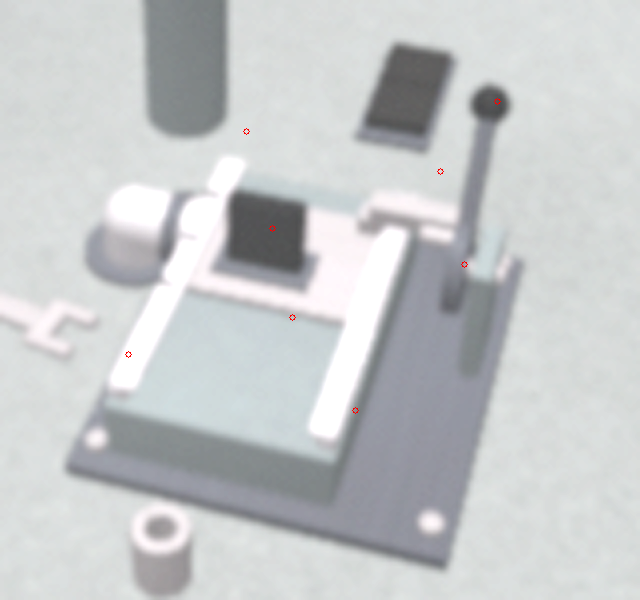

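jog_arm:
  translation:
    - [14, -29, 0]
    - [28, -58, 0]
    - [42, -87, 0]
    - [56, -116, 0]
    - [70, -145, 0]
    - [84, -174, 0]
    - [98, -203, 0]
    - [112, -232, 0]
    - [127, -261, 0]
    - [142, -290, 0]
    - [156, -320, 0]
    - [170, -350, 0]
  turn: [3, 6, 9, 12, 15, 18, 21, 24, 27, 29, 31, 31.7]
  grip: 0
  grip_force: 60

```text
clock: 2.3
position: [0.3669, 0.2418, 0.2316]
ee_rot: [-0.118, 0.993, 0.0, 0.0]
ft_force: [1.8, 0.7, -0.0]
grip_width: 0.0
```

jog_arm:
  translation:
    - [15, -30, 0]
    - [30, -60, 0]
    - [45, -90, 0]
    - [60, -120, 0]
    - [75, -150, 0]
    - [90, -180, 0]
    - [105, -210, 0]
    - [120, -240, 0]
    - [135, -270, 0]
    - [150, -305, 0]
    - [171, -348, 0]
    - [171, -348, 0]
  turn: [0, 0, 0, 0, 0, 0, 0, 0, 0, 0, 0, 0]

```text
clock: 3.3
position: [0.5389, -0.1131, 0.2318]
ee_rot: [-0.114, 0.993, -0.001, 0.001]
ft_force: [-1.0, -0.2, -0.5]
grip_width: -0.0
```

jog_arm:
  translation:
    - [0, 0, -25]
    - [0, 0, -50]
    - [0, 0, -75]
    - [0, 0, -95]
    - [0, 0, -106]
    - [0, 0, -106]
  turn: [0, 0, 0, 0, 0, 0]

```text
clock: 3.8
position: [0.5376, -0.1128, 0.1238]
ee_rot: [-0.114, 0.993, -0.001, -0.001]
ft_force: [-0.2, -0.5, 0.8]
grip_width: 0.004
```

Run:
```python
from h import *
out=[]
for n,(u,v,w,h) in dict(top=(230,150,200,150),side=(260,100,200,150)).items():
    c=manip.camera(n);im=cv2.convertScaleAbs(cv2.resize(c["frame"][v:v+h,u:u+w,::-1],None,fx=3,fy=3,interpolation=cv2.INTER_CUBIC)[:, :],alpha=1.7)
    out.append(cv2.resize(im,(400,300)))
cv2.imwrite("pics/a1.png",np.hstack(out));print(manip.get_obs()["position"])
```

```text
[ 0.53929135 -0.11317962  0.1265892 ]
```

View pics/a1.png

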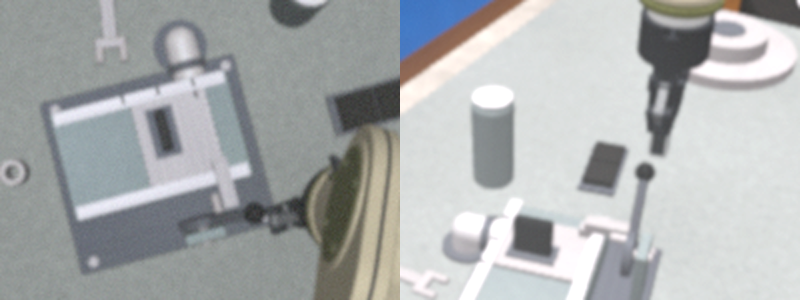

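jog_arm:
  translation:
    - [-2, 10, 0]
    - [-5, 20, 0]
    - [-7, 29, 0]
    - [-9, 39, 0]
    - [-12, 49, 0]
    - [-14, 58, 0]
    - [-16, 68, 0]
    - [-18, 78, 0]
    - [-21, 88, 0]
    - [-23, 97, 0]
    - [-25, 107, 0]
    - [-27, 114, 0]
  turn: [0, 0, 0, 0, 0, 0, 0, 0, 0, 0, 0, 0]

```text
clock: 4.9
position: [0.5124, 0.0023, 0.127]
ee_rot: [-0.115, 0.993, -0.002, 0.001]
ft_force: [2.8, -2.9, -1.3]
grip_width: 0.002
```

jog_arm:
  translation:
    - [-1, 5, 0]
    - [-2, 9, 0]
    - [-3, 12, 0]
    - [-3, 12, 0]
  turn: [0, 0, 0, 0]

```text
clock: 5.23
position: [0.509, 0.0149, 0.1268]
ee_rot: [-0.115, 0.993, -0.001, 0.001]
ft_force: [-0.7, -0.2, -0.7]
grip_width: 0.002
```

```bash
cat > lk.py <<'E'
from fit import *
import sys
q=(.6049,.0211,.233)
out=[];o=manip.get_obs();d=o["position"]-[q[0],q[1],0];c,s=np.cos(q[2]),np.sin(q[2])
print("inlet",np.round([c*d[0]+s*d[1],-s*d[0]+c*d[1],d[2]],4),o["ft_force"].round(1),o["clock"])
for n,(u,v,w,h) in dict(top=(230,150,160,120),side=(260,140,160,120)).items():
    c=manip.camera(n)
    for k in("lever_knob","handle_mid"):
        for r in manip.pinpoint(c,k)[:1]: print(n,k,np.round(r["at"],1),round(r["confidence"],2))
    print("pred knob free/locked, handle 0/40",proj(W([(-.095,.052,.144),(-.095,-.052,.144),(.01,.015,.079),(.01,.055,.079)],*q),c).round(1).tolist())
    out.append(cv2.convertScaleAbs(cv2.resize(c["frame"][v:v+h,u:u+w,::-1],(400,300),interpolation=cv2.INTER_CUBIC),alpha=1.7))
cv2.imwrite("pics/"+sys.argv[1]+".png",np.hstack(out))
E
python3 lk.py a2
```

```text
inlet [-0.0947  0.0161  0.1268] [-0.7 -0.2 -0.7] 5.2333
top lever_knob [313.4 216.3] 0.23
top handle_mid [310.2 215.9] 0.61
pred knob free/locked, handle 0/40 [[307.9, 270.3], [358.9, 257.4], [313.3, 215.6], [295.2, 220.0]]
side lever_knob [373.2 212. ] 0.57
side handle_mid [325.3 216.7] 0.71
pred knob free/locked, handle 0/40 [[374.1, 214.7], [383.9, 184.9], [327.6, 216.6], [322.1, 228.3]]
```

View pics/a2.png

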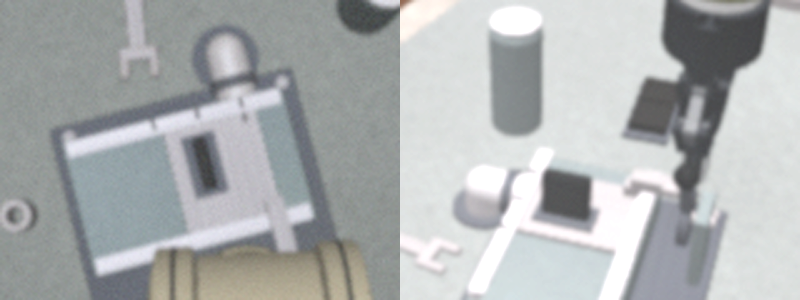

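jog_arm:
  translation:
    - [-1, 4, 0]
    - [-2, 7, 0]
    - [-2, 9, 0]
    - [-2, 9, 0]
  turn: [0, 0, 0, 0]

```text
clock: 5.87
position: [0.5072, 0.0237, 0.1269]
ee_rot: [-0.115, 0.993, -0.001, 0.001]
ft_force: [0.6, -1.8, 0.4]
grip_width: 0.001
```

jog_arm:
  translation:
    - [-1, 3, 0]
    - [-1, 6, 0]
    - [-1, 6, 0]
  turn: [0, 0, 0]

```text
clock: 6.12
position: [0.5065, 0.0261, 0.127]
ee_rot: [-0.114, 0.994, -0.004, 0.001]
ft_force: [1.3, -14.5, 0.2]
grip_width: 0.001
```

jog_arm:
  translation:
    - [3, -10, 0]
    - [5, -20, 0]
    - [5, -20, 30]
    - [5, -20, 60]
    - [5, -20, 85]
    - [5, -20, 85]
  turn: [0, 0, 0, 0, 0, 0]

```text
clock: 6.62
position: [0.5139, 0.0062, 0.2168]
ee_rot: [-0.113, 0.994, -0.003, 0.005]
ft_force: [1.4, -1.0, 0.2]
grip_width: -0.001
```

jog_arm:
  translation:
    - [15, 5, 0]
    - [33, 11, 0]
    - [51, 17, 0]
    - [69, 23, 0]
    - [85, 28, 0]
    - [99, 33, 0]
    - [99, 33, 0]
    - [99, 33, 0]
  turn: [0, 0, 0, 0, 0, 0, 0, 0]
  grip: 60

```text
clock: 7.28
position: [0.6129, 0.0393, 0.2159]
ee_rot: [-0.114, 0.994, -0.003, 0.004]
ft_force: [-0.6, -0.6, 0.4]
grip_width: 0.703
```

```bash
python3 lk.py a3
```

```text
inlet [0.012  0.0159 0.2159] [-0.6 -0.6  0.4] 7.2833
top handle_mid [416.1 203.1] 0.55
pred knob free/locked, handle 0/40 [[307.9, 270.3], [358.9, 257.4], [313.3, 215.6], [295.2, 220.0]]
side lever_knob [372.8 213.9] 0.52
side handle_mid [323.4 218.6] 0.77
pred knob free/locked, handle 0/40 [[374.1, 214.7], [383.9, 184.9], [327.6, 216.6], [322.1, 228.3]]
```

View pics/a3.png

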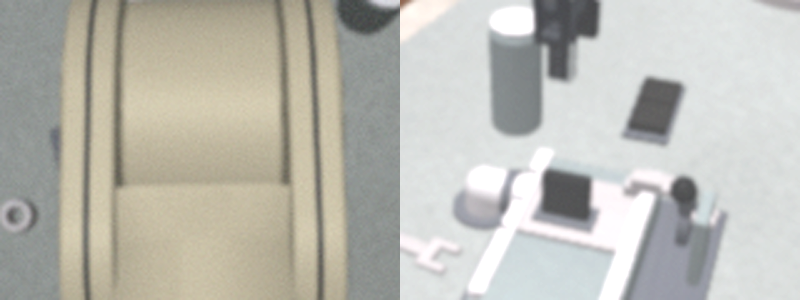

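jog_arm:
  translation:
    - [-1, 0, -25]
    - [-2, 0, -50]
    - [-2, 0, -75]
    - [-2, 0, -95]
    - [-2, 0, -115]
    - [-2, 0, -130]
    - [-2, 0, -140]
    - [-2, 0, -146]
    - [-2, 0, -146]
  turn: [0, 0, 0, 0, 0, 0, 0, 0, 0]

```text
clock: 8.33
position: [0.61, 0.039, 0.0703]
ee_rot: [-0.113, 0.994, -0.003, 0.004]
ft_force: [-0.6, -0.4, 0.1]
grip_width: 0.703
```

```bash
python3 lk.py a4
```

```text
inlet [0.0091 0.0162 0.0703] [-0.6 -0.4  0.1] 8.3333
pred knob free/locked, handle 0/40 [[307.9, 270.3], [358.9, 257.4], [313.3, 215.6], [295.2, 220.0]]
side lever_knob [371.4 215.2] 0.75
side handle_mid [323.4 218.1] 0.91
pred knob free/locked, handle 0/40 [[374.1, 214.7], [383.9, 184.9], [327.6, 216.6], [322.1, 228.3]]
```

View pics/a4.png

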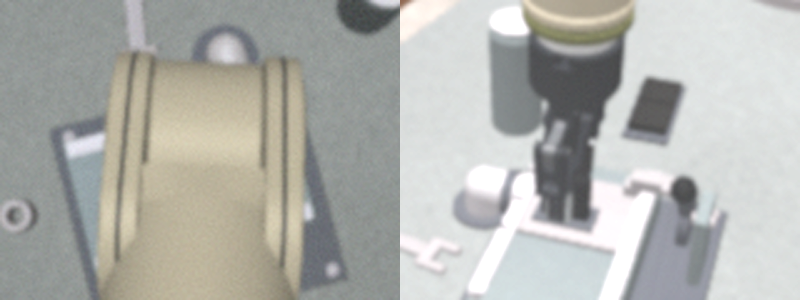

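The fingers straddle the handle (side crop, about (567,190)), and the lever's knob is on the free side at (684,190). I'll close the grip now.

jog_arm:
  translation:
    - [0, 0, 0]
    - [0, 0, 0]
    - [0, 0, 0]
    - [0, 0, 0]
    - [0, 0, 0]
    - [0, 0, 0]
    - [0, 0, 0]
    - [0, 0, 0]
  turn: [0, 0, 0, 0, 0, 0, 0, 0]
  grip: 0
  grip_force: 80

```text
clock: 9.3
position: [0.6107, 0.0411, 0.0724]
ee_rot: [-0.115, 0.993, -0.001, 0.005]
ft_force: [-4.2, 5.3, 6.0]
grip_width: 0.129
```

jog_arm:
  translation:
    - [-1, 4, 0]
    - [-2, 8, 0]
    - [-3, 12, 0]
    - [-4, 16, 0]
    - [-5, 20, 0]
    - [-6, 24, 0]
    - [-6, 27, 0]
    - [-7, 30, 0]
    - [-8, 33, 0]
    - [-8, 36, 0]
    - [-9, 39, 0]
    - [-9, 39, 0]
  turn: [0, 0, 0, 0, 0, 0, 0, 0, 0, 0, 0, 0]

```text
clock: 10.3
position: [0.6015, 0.0778, 0.0724]
ee_rot: [-0.114, 0.993, -0.003, 0.005]
ft_force: [-1.0, -9.9, 1.2]
grip_width: 0.126
```

```bash
python3 lk.py a5
```

```text
inlet [0.0098 0.0559 0.0724] [-1.  -9.9  1.2] 10.3
pred knob free/locked, handle 0/40 [[307.9, 270.3], [358.9, 257.4], [313.3, 215.6], [295.2, 220.0]]
side lever_knob [373.4 214.4] 0.58
side handle_mid [321.1 228.2] 0.58
pred knob free/locked, handle 0/40 [[374.1, 214.7], [383.9, 184.9], [327.6, 216.6], [322.1, 228.3]]
```

View pics/a5.png

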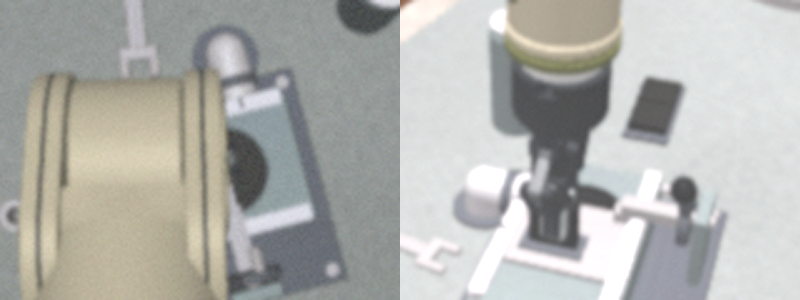

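jog_arm:
  translation:
    - [0, 1, 0]
    - [-1, 2, 0]
    - [-1, 2, 0]
    - [-1, 2, 0]
    - [-1, 2, 0]
    - [-1, 2, 0]
    - [-1, 2, 0]
    - [-1, 2, 0]
    - [-1, 2, 0]
    - [-1, 2, 0]
    - [-1, 2, 0]
    - [-1, 2, 0]
  turn: [0, 0, 0, 0, 0, 0, 0, 0, 0, 0, 0, 0]

```text
clock: 11.6
position: [0.6017, 0.077, 0.0724]
ee_rot: [-0.113, 0.994, -0.004, 0.006]
ft_force: [7.1, -9.2, -3.8]
grip_width: 0.124
```

```bash
python3 lk.py a6; python3 -c "
from workcell import manip
o=manip.get_obs();print(o['joint_velocities'].round(4),o['grip_width'])"
```

```text
inlet [0.0098 0.0551 0.0724] [ 7.1 -9.2 -3.8] 11.6
pred knob free/locked, handle 0/40 [[307.9, 270.3], [358.9, 257.4], [313.3, 215.6], [295.2, 220.0]]
side lever_knob [321.7 228.3] 0.47
side handle_mid [319.  225.9] 0.58
pred knob free/locked, handle 0/40 [[374.1, 214.7], [383.9, 184.9], [327.6, 216.6], [322.1, 228.3]]
[-0.0005  0.0004  0.      0.0012  0.0007 -0.0013 -0.0023] 0.12878414934457036
```

jog_arm:
  translation:
    - [-1, 2, 0]
    - [-1, 5, 0]
    - [-1, 5, 0]
    - [-1, 5, 0]
    - [-1, 5, 0]
    - [-1, 5, 0]
    - [-1, 5, 0]
    - [-1, 5, 0]
    - [-1, 5, 0]
    - [-1, 5, 0]
    - [-1, 5, 0]
    - [-1, 5, 0]
  turn: [0, 0, 0, 0, 0, 0, 0, 0, 0, 0, 0, 0]

```text
clock: 12.9
position: [0.6011, 0.0796, 0.0724]
ee_rot: [-0.112, 0.994, -0.006, 0.006]
ft_force: [2.4, -8.7, -0.7]
grip_width: 0.128
```

```bash
python3 lk.py a7
python3 - <<'E'
from fit import *
q=(.6049,.0211,.233)
o=[]
for n,(u,v) in dict(top=(290,160),side=(290,180)).items():
    c=manip.camera(n);w,h=100,75
    im=cv2.convertScaleAbs(cv2.resize(c["frame"][v:v+h,u:u+w,::-1],(800,600),interpolation=cv2.INTER_CUBIC),alpha=1.6)
    o.append(cv2.resize(im,(560,420))[:,:400] if n=="top" else cv2.resize(im,(560,420))[:,:400])
cv2.imwrite("pics/a8.png",np.hstack(o))
E
```

```text
inlet [0.0098 0.0578 0.0724] [ 2.4 -8.7 -0.7] 12.9
top lever_knob [373.2 149.6] 0.68
pred knob free/locked, handle 0/40 [[307.9, 270.3], [358.9, 257.4], [313.3, 215.6], [295.2, 220.0]]
side lever_knob [374.5 214.6] 0.73
side handle_mid [321.3 227.9] 0.69
pred knob free/locked, handle 0/40 [[374.1, 214.7], [383.9, 184.9], [327.6, 216.6], [322.1, 228.3]]
```

View pics/a8.png

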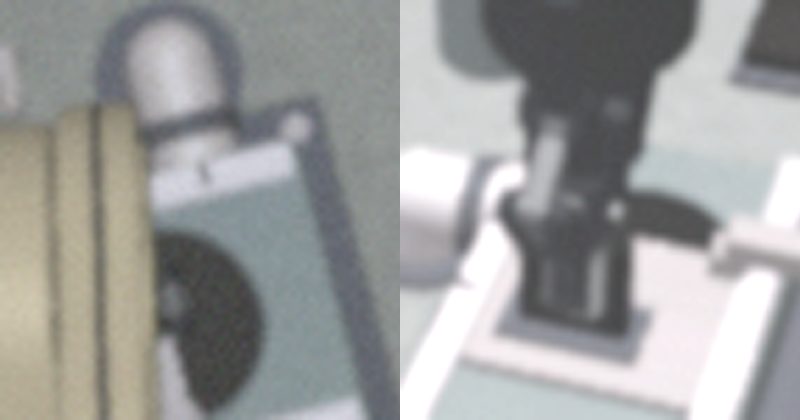

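```bash
python3 -c "
from workcell import manip
o=manip.get_obs();print(o['clock'],o['position'],o['ft_force'],o['grip_width']);print(manip.hand_in())"
```

```text
13.3 [0.60104132 0.079521   0.07239762] [ 3.37576853 -8.92457962 -1.81196305] 0.1215595935249253
the job is handed in; nothing more can be done
None
```

I flipped the cam lever to its free side with the shutter closed. I then pinched the shutter handle, slid it to about half travel and handed the job in at 13.3 s while still holding it. The hand-in reports no verdict.

- **Lever:** I pushed it until it met its stop (14.5 N). The last side picture puts the knob at pixel (374.5, 214.6), against (374.1, 214.7) expected for free.
- **Shutter:** The gripper moved 39.7 mm along the slide from the closed position. The shift of the plate's edge in the side picture also comes to about 40 mm. The spring push measured about 9 N, where 10 N is expected at half travel, and the arm was steady.
- **Bystanders:** I did not measure whether they moved. The ones in view look untouched in the pictures, and the arm never went near them.

Two checks disagreed. In the reading before my final correction, one handle detection read several mm short and one lever-knob detection landed on the handle. Both were normal in the side picture of the last check. In the top picture the arm blocked the view, so its last knob detection fell on the spray can and I ignored it.

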